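# Show the soldered amplifier board to the inspection camera

## Task

Three finished circuit boards stand in the card rack. Draw out the amplifier board, the one with the finned aluminium heat sink along its top edge, handling it by the heat sink only, and hold it up in the air to the inspection camera for its solder joints to be checked: heat sink up, solder side square to the lens and level in the picture, the middle of the solder side on the lens axis, 120 mm from the front of the lens. Finish holding it still there, without letting go; leave the other two boards in their slots and do not disturb the camera or the other things on the bench.

Things in the scene. Friction and masses are not known exactly. Their poses are not given: they have to be found in the camera images.
- amp_grip (a point): Centre of the amplifier board's finned aluminium heat sink, 26 (x) by 54 (y) by 22 (z) mm, flat ends facing +y and -y. Board's axes: +x out of the solder side, y across, z up; upright in the rack, leaning about 4 degrees. The card below is 48 wide, 55 high, 2 thick; bottom edge 61 mm below this point, its parts within 22 mm of the mid-line on the -x side. Whole board 80 to 140 g.
- amp_face (a point): Middle of the amplifier board's bare solder side, on its surface: 14 mm towards +x and 33.5 mm below amp_grip in the board's axes; axes the same, +x straight out of the solder side.
- psu_mid (a point): Middle of another board in the rack (same card, upright, with a steel transformer block and no heat sink; bottom edge 27.5 mm below this point, top 28 mm above). To be left in its slot.
- io_mid (a point): Middle of the third board in the rack (same card, with a grey terminal strip along its top edge, a copper coil and no heat sink; bottom edge 27.5 mm below, top 29 mm above). To be left in its slot.
- rack: Black card rack fixed to the bench, 164 (x) by 78 (y) mm; origin centre of underside, z up. Floor 6 mm, wall tops 36 mm above the bench. Grooves 4 mm wide in both walls hold the boards' side edges. The three boards stand 60 mm apart along x, in any order, solder side to +x. Draw a board straight up; 45 mm of lift frees it from the grooves.
- lens (a point): Centre of the front rim of the inspection camera's lens (ring 46 mm across). It looks along this frame's -x axis, downward by 0.2 to 0.5 rad and roughly towards the robot; y is level, z is up in its picture. The barrel runs 120 mm back along +x, on a stand with post and base plate. Height, direction and tilt differ each time; it stays put unless knocked.
- flux_mid (a point): Middle of a small brown flux bottle with a black cap, 30 mm across, 58 mm high; bystander.
- reel_mid (a point): Middle of a reel of solder standing on its flange, 60 mm across, 46 mm high; bystander.
- tape_mid (a point): Middle of a roll of yellow tape lying flat, 60 mm across, 18 mm high; bystander.
- wool_mid (a point): Middle of a brass tin of tip-cleaning wool, 70 mm across, 39 mm high; bystander.
- driver_grip (a point): Handle of a screwdriver lying on the bench, 160 mm long; bystander.

How it is judged:
By the outcome, as a careful person would: the job done as asked, in the order asked, and still so for the second after the job is handed in, while the arm keeps its last pose, push and grip.
It also fails if it takes over 35 s, if anything falls off the work surface, if the arm or the gripper's body presses on something with over 40 N, if the wrist force passes 120 N, or if a joint passes its speed limit or range.

## Robot

A 6-joint arm with a two-finger parallel gripper is mounted at the origin on the work surface. World frame = base frame: x ahead of the robot, y to its left, z up, the work surface at z = 0. Lengths are in mm, angles in rad, forces in N, time in s.
With the tool pointing down it reaches from about 275 to 750 mm from the base axis. Payload 10.2 kg.
Tool frame: the origin (TCP) lies between the finger pads; the fingertips stand 22 mm ahead of it and the grasp point (between the pads) lies 3 mm ahead of it (ctrl.nose_length is the distance from the TCP to the fingertips, in mm); z points along the fingers, y is the line along which they close (so a half turn about z gives the same grasp; the last joint's range is limited). The gripper opens to 85 mm and grips with 20 to 120 N. Pads are 22 mm wide; open, the fingers measure 114 mm over their backs; the gripper's body (76 mm by 85 mm) begins 54 mm behind the grasp point. The pads swing forward as they close: fully open they stand 13 mm farther back than shut.
Start: joints at [1.107, 0.313, 1.498, -0, 1.331, -0.223], TCP at [125.215, 509.856, 253.294] pointing down, gripper open.
Joint ranges: [-2.94, 2.94], [-0.97, 2.17], [0.19, 2.56], [-1.23, 4.37], [0.02, 3.11], [-2.88, 2.88]. Speed limits (rad/s): [2.39, 2.39, 3.01, 3.14, 3.14, 3.14].

## Interface

Orientations are given as a unit quaternion [w, x, y, z].
In Python, from rig import sense, imaging, ctrl gives the robot as it stands. The module is installed in compiled form; this text tells all that it offers.
- The arm moves only by the tool apply_moves, never from a script. Its argument "commands" is a list of rows, each a list of 5 numbers: the gripper command: -1 is fully open, 1 is shut, values between are in proportion, then the shift along the tool's x, y, z in mm, then the turn about the tool's z in degrees. A call has 1 to 20 rows; each row shifts and turns the commanded pose from where the row before left it, along the tool's axes as they then stand; what a row does not reach is not made up. A row lasts 1/8 s, in which the tool goes at most 62.5 mm and 10.7 degrees, less where a joint would pass 70% of its speed; a pose out of reach is approached as far as the arm can. A call is refused whole if a number of a shift passes 62.5 or a number of a turn 10.7, either way. A call with a gripper value outside its range is refused whole. The fingers move at their own pace and stop on an object; "newtons" is the grip in N (left out, the last holds). Time passes only in rows, so rows that do not move let the fingers close. It gives the time, the measured TCP pose, the force, the opening and the grip force at its end, in the units of the state.
- sense(): the state, without advancing time (a new reading comes with each control period).
- imaging.capture(name): name is "side" or "top" or "wrist"; returns the picture (384x512x3 uint8, blue, green, red); there is no depth.
- imaging.calibration(name): a dict with "camera_matrix" (3x3 intrinsics, pixels), "world_to_cam" (4x4, takes a point from world to camera coordinates). Camera axes: x right, y up, looking along -z (the intrinsics and any distortion apply to the point x, -y, -z); pixel columns grow to the right and rows downward; lengths in mm; the calibration is good to about 2 mm. A picture is of the moment at which its call begins: read the wrist's pose just before it. calibration takes no time and is no camera call; for the wrist camera it gives the pose at the moment of the call.
- ctrl.finish_job(): hands the job in; it is judged then, once.
The state is a dict: "time_s": time; "joints": joint angles; "dq": joint speeds; "tau": joint torques, N m; "eef_pos": TCP position; "ee_rot": TCP orientation; "force": force on the tool from outside, world axes, zero at the start; "wrist_torque": the same for the moment, N m; "grip_width": opening from 0.0 (shut) to 1.0 (fully open); "grip_force": force on a finger pad.
Only numpy, scipy, OpenCV 4.12 (cv2) and the standard library are available. Lean on these libraries where they do the work, as an engineer would, in place of code of your own. Each camera call takes 0.05 s, during which the arm holds its last target. There are 200 camera calls.

## Working session

There is one attempt and no reset: what is moved stays moved. The work goes in short steps, Python scripts to look and compute and a tool call to move; the robot and the scene stay as the last step left them, time stands still between calls to the robot, and variables do not carry over. Pictures are saved under pics/ and viewed, at most 10 in all, crops included, and the job is handed in when it is done.

Besides the shell and the picture viewer there is one more tool, called by a JSON object that holds its "method" and its "body". apply_moves: Moves the arm, as the interface text tells. Its arguments: {"type":"object","properties":{"commands":{"type":"array","items":{"type":"array","items":{"type":"number"}}},"newtons":{"type":"number"}},"required":["commands"]}

```bash
mkdir -p pics; cat > h.py <<'E'
import numpy as np, cv2
from rig import sense, imaging, ctrl
from scipy.spatial.transform import Rotation as R
def rot(q): return R.from_quat([q[1],q[2],q[3],q[0]])
E
python3 - <<'E'
from h import *
s=sense();print(s)
for n in ["side","top","wrist"]:
    c=imaging.calibration(n);im=imaging.capture(n);cv2.imwrite(f"pics/{n}0.png",im)
    np.savez(f"{n}0.npz",K=c["camera_matrix"],T=c["world_to_cam"])
    print(n,c)
a=[cv2.resize(cv2.imread(f"pics/{n}0.png"),(800,600)) for n in ["side","top"]]
for n,i in zip(["side","top"],a): cv2.imwrite(f"pics/{n}0b.png",i)
E
```

```text
{'time_s': 0.0, 'joints': array([ 1.10660735e+00,  3.13429046e-01,  1.49843000e+00,  2.04167420e-05,
        1.33098457e+00, -2.23384887e-01]), 'dq': array([-1.62396043e-03, -1.00740177e-03, -1.22453344e-03, -5.99182516e-04,
       -1.28164684e-03, -7.72120098e-05]), 'tau': array([ 1.91136336e-03, -4.12269795e+01, -2.59741724e+01, -1.22052952e-04,
        4.17128336e-03,  3.38313203e-05]), 'eef_pos': array([125.10091671, 509.6473878 , 252.74844144]), 'ee_rot': array([-2.20156287e-04,  1.20113740e-01,  9.92759940e-01, -5.85540114e-04]), 'force': array([ 0.22968277, -0.26164668, -0.2605615 ]), 'wrist_torque': array([-0.02119647, -0.02350646,  0.0238578 ]), 'grip_force': 0.0, 'grip_width': 0.9988398696134991}
side {'camera_matrix': array([[349.2700293 ,   0.        , 264.39082081],
       [  0.        , 349.2700293 , 195.08785671],
       [  0.        ,   0.        ,   1.        ]]), 'world_to_cam': array([[ 7.45914557e-01, -6.65606246e-01,  2.40790163e-02,
        -4.02349896e+02],
       [ 3.27970014e-01,  3.98526263e-01,  8.56511814e-01,
        -3.58862784e+02],
       [-5.79695733e
[... 523 characters left out ...]
-1.60036199e-01,  2.62139559e-03,  9.87107665e-01,
        -1.16334039e+03],
       [ 0.00000000e+00,  0.00000000e+00,  0.00000000e+00,
         1.00000000e+00]])}
wrist {'camera_matrix': array([[315.40308105,   0.        , 259.53884487],
       [  0.        , 315.40308105, 190.17386757],
       [  0.        ,   0.        ,   1.        ]]), 'world_to_cam': array([[ 2.38409600e-01,  9.71164185e-01, -9.94221156e-04,
        -5.24463349e+02],
       [-9.18123684e-01,  2.25054836e-01, -3.26188937e-01,
         4.19364539e+01],
       [-3.16559259e-01,  7.86793919e-02,  9.45304072e-01,
        -3.81812336e+02],
       [ 0.00000000e+00,  0.00000000e+00,  0.00000000e+00,
         1.00000000e+00]])}
```

View pics/side0b.png

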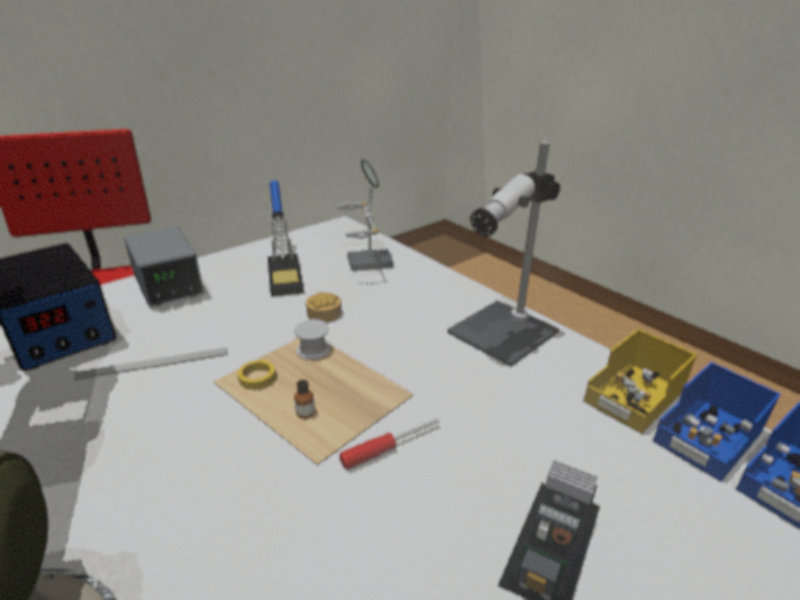

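View pics/top0b.png

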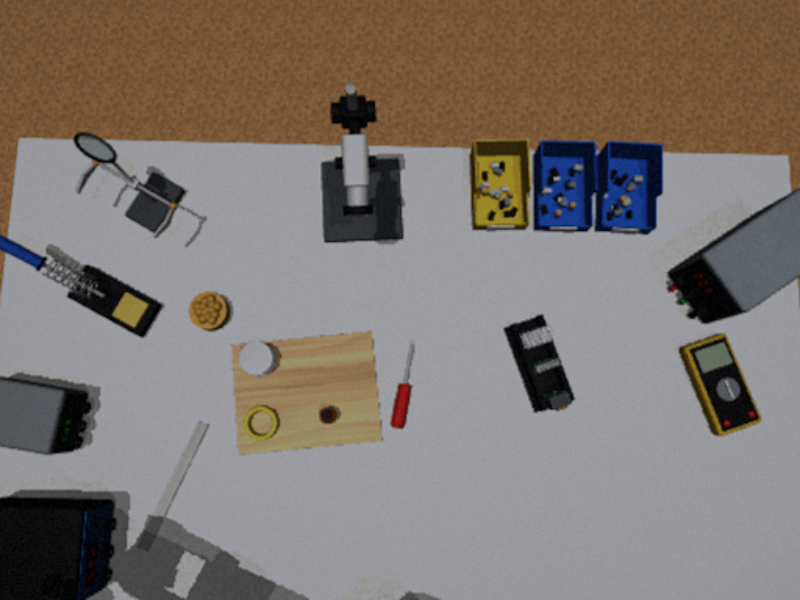

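View pics/wrist0.png

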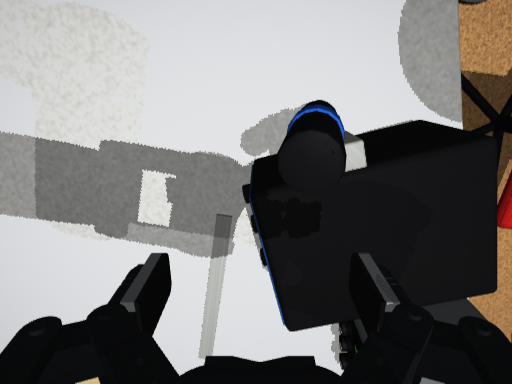

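The side view shows the rack at (550,530), with the heat sink at its far end at (573,480) and the lens rim at about (485,220). The top view has the rack at (540,363), the heat sink at (537,335) and the lens at (357,208). In the wrist view neither the rack nor the lens is visible. I'll zoom in on the rack and lens.

```bash
python3 - <<'E'
from h import *
s=cv2.imread("pics/side0.png");t=cv2.imread("pics/top0.png")
def crop(i,x,y,w,h,): return cv2.resize(i[y:y+h,x:x+w],(400,300),interpolation=cv2.INTER_CUBIC)
o=np.vstack([np.hstack([crop(s,300,284,133,100),crop(s,285,85,100,75)]),np.hstack([crop(t,305,190,100,75),crop(t,190,50,133,100)])])
cv2.imwrite("pics/c1.png",o)
for n in ["side","top","wrist"]:
    T=np.load(n+"0.npz")["T"];C=-T[:3,:3].T@T[:3,3];print(n,C.round(1))
q=sense();M=rot(q["ee_rot"]);T=np.load("wrist0.npz")["T"];C=-T[:3,:3].T@T[:3,3]
print(M.as_matrix().round(3), M.inv().apply(C-q["eef_pos"]), M.inv().apply(-T[2,:3]))
E
```

```text
side [ 124.5 -444.   577.9]
top [ 429.3   17.7 1248.1]
wrist [ 42.7 529.9 374.1]
[[-0.971  0.238 -0.   ]
 [ 0.238  0.971 -0.001]
 [ 0.    -0.001 -1.   ]] [  84.93018566   -0.121343   -121.17108824] [-3.26400818e-01 -4.91251371e-05  9.45231455e-01]
```

View pics/c1.png

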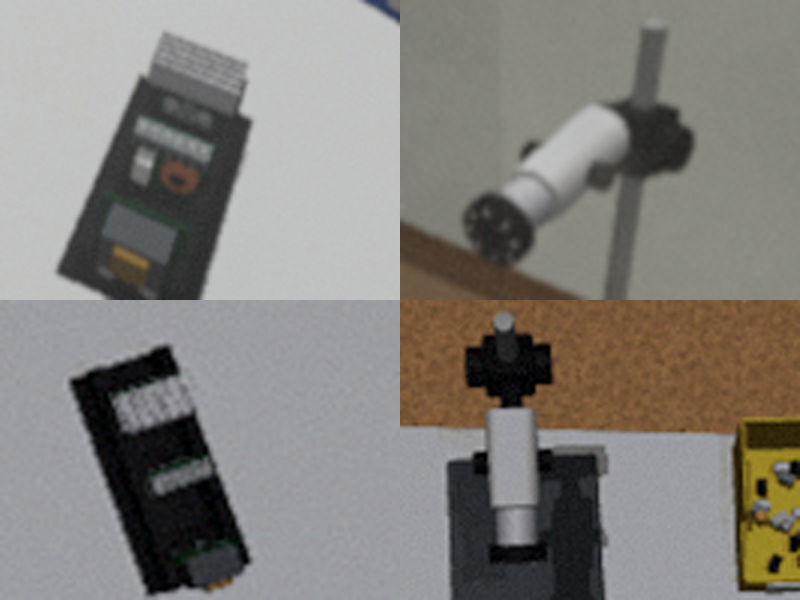

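The crop shows the amplifier's sink centre at about (366,308) in side pixels and (344,216) in top pixels. The lens front is at about (309.5,142) in side and (229,134) in top. Both part faces look towards the robot.

```bash
cat >> h.py <<'E'
def ray(n,uv,c=None):
    c=c or dict(np.load(n+"0.npz"));K=c["K"];T=c["T"]
    d=np.array([(uv[0]-K[0,2])/K[0,0],-(uv[1]-K[1,2])/K[1,1],-1]);d=T[:3,:3].T@d
    return -T[:3,:3].T@T[:3,3],d/np.linalg.norm(d)
def tri(rays):
    A=sum(np.eye(3)-np.outer(d,d) for o,d in rays);b=sum((np.eye(3)-np.outer(d,d))@o for o,d in rays)
    p=np.linalg.solve(A,b);return p,[round(float(np.linalg.norm(np.cross(p-o,d))),1) for o,d in rays]
def onz(r,z): o,d=r;return o+d*(z-o[2])/d[2]
def proj(p,c):
    q=c["T"][:3,:3]@p+c["T"][:3,3];return np.array([c["K"][0,2]+c["K"][0,0]*q[0]/-q[2],c["K"][1,2]-c["K"][1,1]*q[1]/-q[2]])
E
python3 - <<'E'
from h import *
print("sink",tri([ray("side",(366.5,308.3)),ray("top",(343.7,216))]))
print("lens",tri([ray("side",(309.5,142)),ray("top",(229.2,134.1))]))
# clamp-end of barrel
print("barrel back",tri([ray("side",(285+214/4,85+122/4)),ray("top",(190+112/3.0075,50+110/3.0075))]))
# rack corners on top (wall top z=36): crop px
tp=lambda x,y:(305+x/4,190+(y-300)/4)
for p in [(72,380),(168,347),(248,563),(150,593)]: print(onz(ray("top",tp(*p)),36).round(1))
# heat sink top corners z~78
for p in [(112,393),(186,376),(194,412),(124,432)]: print(onz(ray("top",tp(*p)),78).round(1))
E
```

```text
sink (array([ 571.68143104, -243.04695898,   67.42869396]), [2.2, 2.2])
lens (array([738.70319317,  69.15367978, 254.12924842]), [0.6, 0.6])
barrel back (array([841.16920062,  72.31867079, 298.16812391]), [3.7, 3.7])
[ 589.8 -189.9   36. ]
[ 614.8 -258.1   36. ]
[ 464.3 -311.3   36. ]
[ 442.4 -242.9   36. ]
[ 575.9 -209.9   78. ]
[ 588.6 -260.5   78. ]
[ 564.1 -265.5   78. ]
[ 549.5 -217.7   78. ]
```

{"method": "apply_moves", "body": {"commands": [[-1, -38, -39, 0, 0], [-1, -38, -39, 0, 0], [-1, -38, -39, 0, 0], [-1, -38, -39, 0, 0], [-1, -38, -39, 0, 0], [-1, -38, -39, 0, 0], [-1, -38, -39, 0, 0], [-1, -38, -39, 0, 0], [-1, -38, -39, 0, 0], [-1, -38, -39, 0, 0], [-1, -38, -39, 0, 0], [-1, -38, -39, 0, 0], [-1, -38, -39, 0, 0], [-1, -38, -39, 0, 0], [-1, -38, -39, 0, 0], [-1, -38, -39, 0, 0], [-1, 0, 0, 0, -8.4], [-1, 0, 0, 0, -8.4], [-1, 0, 0, 0, -8.3], [-1, 0, 0, 0, -8.3]]}}

```text
time_s: 2.65
eef_pos: [566.8, -241.1, 252.9]
ee_rot: [-0.0, -0.173, 0.985, 0.0]
force: [-0.0, -0.7, -0.1]
grip_width: 1.002
grip_force: 0.0
```

```bash
cat >> h.py <<'E'
def snap(name,tag):
    c=imaging.calibration(name);im=imaging.capture(name)
    np.savez(tag+"0.npz",K=c["camera_matrix"],T=c["world_to_cam"]);cv2.imwrite(f"pics/{tag}.png",im);return im
def st():
    s=sense();M=rot(s["ee_rot"]).as_matrix();print(s["time_s"],s["eef_pos"].round(1),"yawy",np.degrees(np.arctan2(M[1,1],M[0,1])).round(2),"z",M[:,2].round(3),"F",s["force"].round(1),"g",round(s["grip_width"],3),round(s["grip_force"],1),s["joints"].round(2));return s
E
python3 - <<'E'
from h import *
st();im=snap("wrist","w1")
cv2.imwrite("pics/w1b.png",cv2.resize(im,(800,600),interpolation=cv2.INTER_CUBIC))
E
```

```text
2.65 [ 566.8 -241.1  252.9] yawy 109.88 z [-0.001  0.    -1.   ] F [-0.  -0.7 -0.1] g 1.002 0.0 [-0.59  0.52  1.2  -0.    1.43 -2.51]
```

View pics/w1b.png

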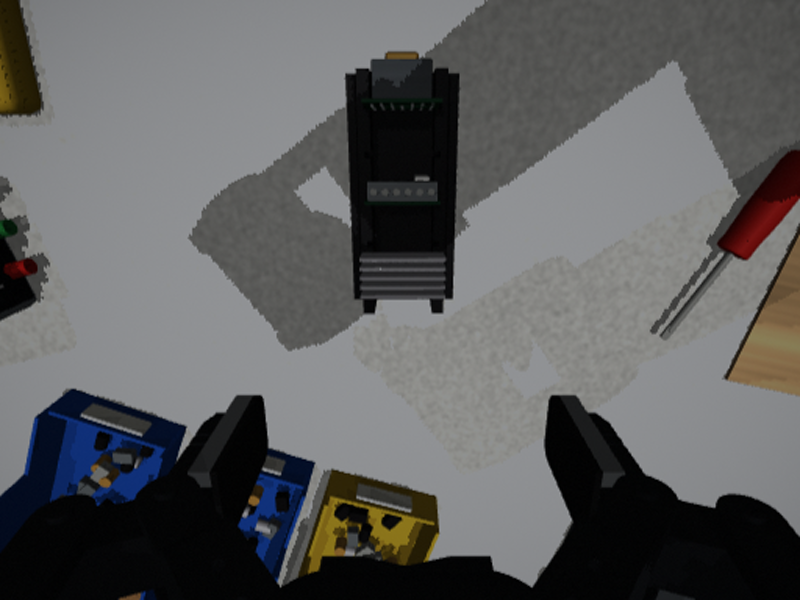

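The wrist view shows the sink top spanning (360..446, 253..299) with its centre at (403,276), in 800-scale pixels. The rack is upright in the picture, so the yaw is right, and nothing stands near the sink's two ends.

```bash
python3 - <<'E'
from h import *
a=[ray("w1",(403*.64,276*.64)),ray("top",(343.5,215.8)),ray("side",(366.8,304.))]
print(tri(a),tri(a[:2]),tri([a[0],a[2]]))
for p in [(361,253),(446,253),(360,299),(446,299)]: print(onz(ray("w1",(p[0]*.64,p[1]*.64)),78).round(1))
for p in [(347,73),(459,73),(357,298),(453,298)]: print(onz(ray("w1",(p[0]*.64,p[1]*.64)),36).round(1))
E
```

```text
(array([ 571.08695059, -240.97025572,   77.3634294 ]), [0.6, 2.8, 3.1]) (array([ 571.04758745, -240.08456372,   72.29145543]), [0.9, 0.9]) (array([ 570.39360828, -242.70197104,   80.28759864]), [1.6, 1.6])
[ 565.2 -270.4   78. ]
[ 547.4 -221.1   78. ]
[ 594.  -261.6   78. ]
[ 575.4 -210.1   78. ]
[ 469.1 -314.9   36. ]
[ 445.2 -248.8   36. ]
[ 609.1 -262.7   36. ]
[ 585.5 -197.2   36. ]
```

{"method": "apply_moves", "body": {"commands": [[-1, -2.5, -0.5, 46, 0], [-1, -2.5, -0.5, 46, 0], [-1, 0, 0, 46, 0], [-1, 0, 0, 36, 0], [-1, 0, 0, 11, 0], [-1, 0, 0, 0, 0]]}}

```text
time_s: 3.45
eef_pos: [572.1, -240.5, 68.6]
ee_rot: [0.0, -0.17, 0.985, -0.0]
force: [0.6, -0.5, -0.1]
grip_width: 1.004
grip_force: 0.0
```

```bash
python3 - <<'E'
from h import *
st();w=snap("wrist","w2");s=snap("side","s2")
o=np.hstack([cv2.resize(w,(480,360)),cv2.resize(s[284:384,310:410],(320,360),interpolation=cv2.INTER_CUBIC)])
cv2.imwrite("pics/c2.png",o)
E
```

```text
3.45 [ 572.1 -240.5   68.6] yawy 109.55 z [ 0. -0. -1.] F [ 0.6 -0.5 -0.1] g 1.004 0.0 [-0.59  0.71  1.39 -0.    1.05 -2.5 ]
```

View pics/c2.png

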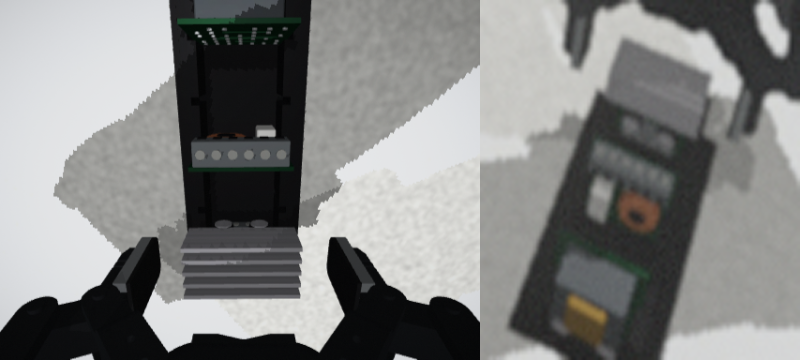

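The pads stand on both sides of the sink (wrist pixels 160 and 328, sink 183..300) and are centred. Next I'll close and lift partly. The tool can't tilt, so I'll turn the board in the pads while its lowest few mm are still held in the grooves.

{"method": "apply_moves", "body": {"commands": [[1, 0, 0, 0, 0], [1, 0, 0, 0, 0], [1, 0, 0, 0, 0], [1, 0, 0, 0, 0], [1, 0, 0, -6, 0], [1, 0, 0, -10, 0], [1, 0, 0, -10, 0], [1, 0, 0, 0, 0]], "newtons": 60}}

```text
time_s: 4.55
eef_pos: [572.2, -240.7, 95.4]
ee_rot: [0.0, -0.17, 0.985, -0.001]
force: [-0.6, -0.1, -1.2]
grip_width: 0.622
grip_force: 63.4
```

```bash
python3 - <<'E'
from h import *
s=st();print(s["wrist_torque"])
E
```

```text
4.55 [ 572.2 -240.7   95.4] yawy 109.61 z [ 0.001 -0.001 -1.   ] F [-0.6 -0.1 -1.2] g 0.622 63.4 [-0.59  0.67  1.37 -0.    1.1  -2.5 ]
[ 0.03014444  0.03760496 -0.04135863]
```

```bash
python3 - <<'E'
from h import *
# midline of bright barrel in each first view -> plane through camera -> intersect
t=cv2.imread("pics/top0.png").astype(int);s=cv2.imread("pics/side0.png").astype(int)
tp=[]
for y in range(90,131,2):
    g=t[y,205:255].min(1);p=g.max();m=np.where(g>0.6*p)[0]
    tp.append((205+(m.min()+m.max())/2,y,m.max()-m.min()+1))
print(np.array(tp)[::2])
sp=[]
# side: sample across axis guess (crop pts) from (508,240)->(620,122)
a=np.array([285+128/4,85+188/4]);b=np.array([285+208/4,85+128/4]);d=(b-a)/np.linalg.norm(b-a);n=np.array([-d[1],d[0]])
gi=s.mean(2).astype(np.float32)
for k in np.linspace(0,1,9):
    c=a+k*(b-a);r=np.arange(-14,14.1,.5);P=(c+r[:,None]*n).astype(np.float32)
    v=cv2.remap(gi,P[None,:,0],P[None,:,1],cv2.INTER_LINEAR)[0];gr=np.gradient(cv2.GaussianBlur(v[:,None],(1,5),1)[:,0])
    print(c.round(1),v[::2].astype(int), r[gr.argmax()],r[gr.argmin()])
E
```

```text
[[226.   90.   15. ]
 [229.5  94.   50. ]
 [229.5  98.   50. ]
 [219.5 102.   30. ]
 [219.5 106.   30. ]
 [219.5 110.   30. ]
 [219.5 114.   30. ]
 [219.5 118.   30. ]
 [219.  122.   29. ]
 [219.  126.   29. ]
 [219.  130.   29. ]]
[317. 132.] [128 129 130 131 135 135 135 137 138 134 148 167 178 180 177 170 161 149
 136 124 107  94  91 104 123 133 133 133 133] -3.5 5.5
[319.5 130.1] [135 134 135 135 131 120 100 121 165 183 171 150 145 145 147 145 140 133
 123 112 102  99  98 102 119 131 134 132 133] -6.5 -3.5
[322.  128.2] [135 135 135 128 107  70  72 133 177 193 192 192 191 190 188 180 170 158
 146 135 121 110 103 109 126 134 135 135 134] -7.0 -9.5
[324.5 126.4] [135 135 135 133 130 122 119 147 179 189 191 192 191 189 185 177 168 157
 144 132 119 108 106 117 130 136 133 134 134] -7.0 5.5
[327.  124.5] [135 135 136 136 137 136 146 168 184 189 189 189 188 187 183 175 165 153
 140 125 100  83  83 101 118 127 134 135 135] -7.5 5.5
[329.5 122.6] [134 135 134 136 135 137 151 174 188 188 188 187 188 186 180 173 162 146
 118  81  60  62  60  61  64  79 108 129 129] 11.5 4.5
[332.  120.8] [135 135 134 135 135 141 159 179 186 187 186 186 186 184 178 169 160 147
 128 105  83  68  61  64  81 103 112  96  87] 10.5 5.0
[334.5 118.9] [133 133 134 135 133 141 161 179 187 186 186 187 186 183 177 168 159 148
 135 122 108  90  68  56  59  61  65  73  80] -8.0 7.0
[337. 117.] [132 134 133 132 133 137 152 170 182 187 188 188 187 185 178 168 157 146
 132 120  98  76  56  49  47  47  46  46  53] -7.5 6.5
```

```bash
python3 - <<'E'
from h import *
t=cv2.imread("pics/top0.png").astype(np.float32).mean(2)
for y in range(88,138,3):
    v=t[y,208:248]; g=np.gradient(cv2.GaussianBlur(v[None],(3,1),.6)[0]); print(y,208+g[:20].argmax(),208+15+g[15:].argmin(), v[8:34].astype(int))
tp=lambda x,y:(190+(x-400)/3.0075,50+(y-300)/3.0075)
def nrm(n,p,q): a=ray(n,p)[1];b=ray(n,q)[1];c=np.cross(a,b);return c/np.linalg.norm(c)
for q in [(325.2,127.4),(334.2,118.5),(331,121.3)]:
  for tb in [(512,440),(513,440)]:
    a=np.cross(nrm("side",(309.5,142),q),nrm("top",tp(518,553),tp(*tb)));a/=np.linalg.norm(a);a*=np.sign(a[0])
    print(q,tb,"tilt",np.arcsin(a[2]).round(3),"yaw",np.arctan2(a[1],a[0]).round(3))
E
```

```text
88 219 233 [ 80  79  96 115 139 157 159 159 160 158 156 160 158 159 158 154 143 125
  94  84  81  74  80  81  84  90]
91 219 233 [ 86  86  89 114 137 151 159 154 160 159 157 158 154 159 159 153 145 124
 101  82  88  87  86  91  97  98]
94 220 233 [156 163 120 108 134 150 154 157 158 157 154 155 155 157 159 153 146 130
 102 116 155 161 162 157 161 157]
97 220 233 [154 156 128 111 134 150 159 156 164 157 156 157 157 154 157 157 144 130
 106  96 143 162 158 160 158 160]
100 220 235 [ 98  98  71  94 130 150 158 156 157 159 159 157 160 157 154 157 146 132
 106  62  23  14   0   2  50  92]
103 219 235 [ 18  15  10  94 133 150 157 156 156 159 154 156 160 158 158 158 145 133
 114  56  12  11  20  20  19  20]
106 219 235 [  4   4   5  54 117 148 159 160 158 159 155 156 157 157 157 156 146 131
 114  63  14   0   8   0  16  18]
109 219 235 [ 37  39  35  82 123 140 159 157 159 160 157 159 157 157 156 157 147 137
 117  88  45  22  25  25  24  25]
112 220 235 [ 42  37  37  65 110 144 155 156 161 158 155 160 155 157 156 157 148 136
 116  92  56  44  49  50  48  52]
115 220 235 [ 44  44  45  44 103 
[... 444 characters left out ...]
27 222 234 [ 42  45  41  43  41  40  77 108 117 136 144 154 158 156 144 135 120 107
  82  57  38  28  21  27  21  25]
130 222 235 [ 46  48  40  49  42  40  76 115 129 137 147 156 166 161 144 139 123 108
  89  52  23  16  23  27  28  25]
133 222 240 [44 43 50 31  1  3 11 11  6 11 10 10 13 13 12 16 12  8  2  0  3  2 14 50
 38 22]
136 223 240 [41 40 44 35  3  5  5  3 16  9 15 13 15 17  9  2  9  8 10  5 18 20 17 42
 36 23]
(325.2, 127.4) (512, 440) tilt 0.354 yaw 0.069
(325.2, 127.4) (513, 440) tilt 0.364 yaw 0.059
(334.2, 118.5) (512, 440) tilt 0.369 yaw 0.069
(334.2, 118.5) (513, 440) tilt 0.379 yaw 0.059
(331, 121.3) (512, 440) tilt 0.377 yaw 0.068
(331, 121.3) (513, 440) tilt 0.387 yaw 0.059
```

```bash
python3 - <<'E'
from h import *
from scipy.optimize import least_squares
cs=dict(np.load("side0.npz"));ct=dict(np.load("top0.npz"))
S=np.array([(325.2,127.4),(334.2,118.5),(330,122.5)]);Tp=np.array([(226.9,103),(227.5,115),(228.4,127),(226.3,94.)])
def ax(p): return np.array([np.cos(p[3])*np.cos(p[4]),np.cos(p[3])*np.sin(p[4]),np.sin(p[3])])
def line(c,L,a,Q):
    u=proj(L,c);d=proj(L+100*a,c)-u;d/=np.linalg.norm(d);return (Q-u)@np.array([-d[1],d[0]])
def f(p):
    L=p[:3];a=ax(p);return np.r_[(proj(L,cs)-(309.5,142)),(proj(L,ct)-(228.9,134.3)),line(cs,L,a,S),line(ct,L,a,Tp)]
r=least_squares(f,[738,69,254,.37,.06]);print(r.x.round(3),r.fun.round(2));J=r.jac;print(np.sqrt(np.diag(np.linalg.inv(J.T@J))).round(3)*.5)
L=r.x[:3];a=ax(r.x)
print("back proj 120:",proj(L+120*a,cs),proj(L+120*a,ct))
E
```

```text
[7.38797e+02 6.99490e+01 2.53622e+02 3.34000e-01 8.90000e-02] [-0.49  0.12  0.16 -0.36  0.26 -0.12 -0.05  0.05 -0.21 -0.16  0.09]
[1.235  0.848  1.47   0.0255 0.0155]
back proj 120: [336.92944548 116.12309897] [225.35961076  82.09030547]
```

{"method": "apply_moves", "body": {"commands": [[1, 3, 0, 0.5, 0], [1, 4, 0, 1.2, 0], [1, 4, 0, 1.6, 0], [1, 4, 0, 2, 0], [1, 4, 0, 2.2, 0], [1, 0, 0, 0, 0]], "newtons": 40}}

```text
time_s: 5.3
eef_pos: [555.7, -246.6, 87.9]
ee_rot: [0.003, -0.17, 0.985, -0.001]
force: [8.3, 3.3, 3.9]
grip_width: 0.623
grip_force: 64.1
```

```bash
python3 - <<'E'
from h import *
st();w=snap("wrist","w3");s=snap("side","s3")
o=np.hstack([cv2.resize(w,(400,300)),cv2.resize(s[269:369,320:420],(400,400),interpolation=cv2.INTER_CUBIC)[:300]])
cv2.imwrite("pics/c3.png",o)
E
```

```text
5.3 [ 555.7 -246.6   87.9] yawy 109.58 z [ 0.006 -0.001 -1.   ] F [8.3 3.3 3.9] g 0.623 64.1 [-0.61  0.66  1.43  0.    1.06 -2.53]
```

View pics/c3.png

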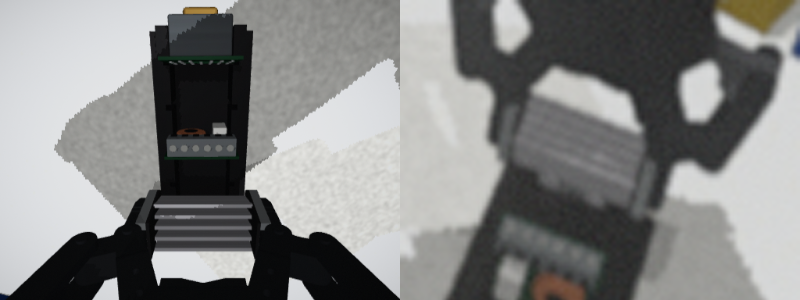

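The board has turned backwards in the pads: the fins now face the wrist camera, and the force is about 9 N. I'll lift it clear and turn it edge-on to the side camera to measure the tilt.

{"method": "apply_moves", "body": {"commands": [[1, -1, 0, -5, 0], [1, 0, 0, -20, 0], [1, 0, 0, -30, 0], [1, 0, 0, -30, 0], [1, 11, 21, -15, 0], [1, 11, 21, -15, 0], [1, 11, 21, -15, 0], [1, 11, 21, -10, 0], [1, 11, 21, 0, 0], [1, 11, 21, 0, 0], [1, 0, 0, 0, 10.4], [1, 0, 0, 0, 10.4], [1, 0, 0, 0, 10.4], [1, 0, 0, 0, 10.4], [1, 0, 0, 0, 10.4], [1, 0, 0, 0, 10.4], [1, 0, 0, 0, 0], [1, 0, 0, 0, 0]], "newtons": 80}}

```text
time_s: 7.65
eef_pos: [450.4, -149.9, 226.6]
ee_rot: [-0.0, 0.363, 0.932, 0.0]
force: [0.4, -0.4, -0.9]
grip_width: 0.616
grip_force: 86.9
```

```bash
python3 - <<'E'
from h import *
s=st();im=snap("side","s4");c=dict(np.load("s40.npz"));p=proj(s["eef_pos"],c);print(p)
x,y=int(p[0])-50,int(p[1])-30
x=max(0,min(x,512-100));y=max(0,min(y,384-75));print(x,y)
cv2.imwrite("pics/c4.png",cv2.resize(im[y:y+75,x:x+100],(800,600),interpolation=cv2.INTER_CUBIC))
snap("top","t4");snap("wrist","w4")
E
```

```text
7.65 [ 450.4 -149.9  226.6] yawy 47.4 z [-0.  0. -1.] F [ 0.4 -0.4 -0.9] g 0.616 86.9 [-0.57  0.23  1.68 -0.    1.23 -1.4 ]
[288.78194323 243.35785194]
238 213
```

View pics/c4.png

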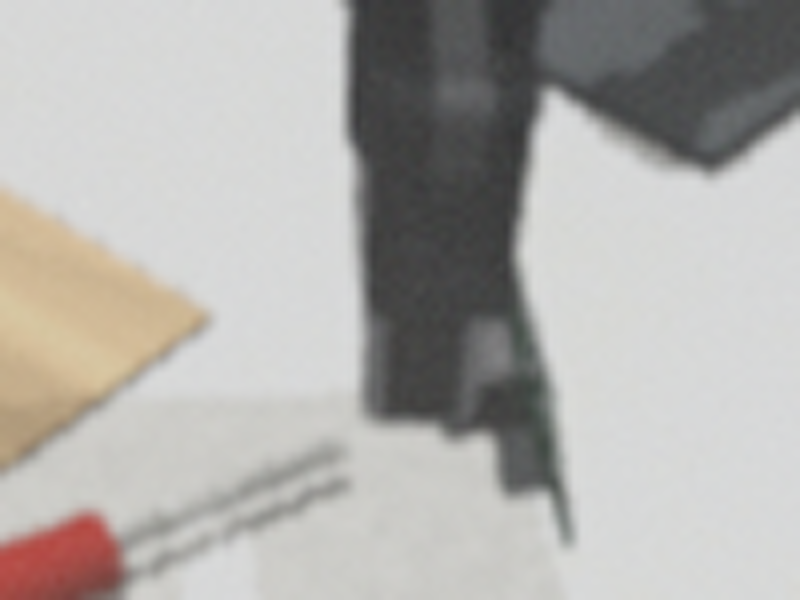

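Seen edge-on, the card runs from (517,258) down to its bottom tip at (573,545) in the 8x crop. It hangs clean, with the solder side to the right.

```bash
cat >> h.py <<'E'
def axes(yaw,th):
    h=np.array([np.sin(yaw),-np.cos(yaw),0]);k=np.array([0,0,1.]);y=np.array([np.cos(yaw),np.sin(yaw),0])
    return np.c_[np.cos(th)*h+np.sin(th)*k,y,-np.sin(th)*h+np.cos(th)*k]
E
python3 - <<'E'
from h import *
c=dict(np.load("s40.npz"));im=cv2.imread("pics/s4.png").astype(np.float32).mean(2)
# solder-side silhouette, sub-pixel: last dark->bright transition by row
pts=[]
for y in np.arange(248,280):
    v=im[y,296:318];b=np.median(im[y,312:318]);i=np.where(v<b-22)[0]
    if len(i): 
        k=i.max();f=(b-22-v[k])/(v[k+1]-v[k]);pts.append((296+k+f,y))
pts=np.array(pts);print(pts.round(2).tolist())
s=sense();G=s["eef_pos"]-[0,0,3]
for th in np.arange(.2,.5,.05):
    A=axes(np.radians(47.4),th);P=[proj(G+A@[14,yy,z],c) for yy,z in [(-24,-8),(-24,-61),(24,-61)]]
    d=P[1]-P[0];print(round(th,2),np.array(P).round(1).tolist(),"slope",(d[0]/d[1]).round(3))
E
```

```text
[[303.62, 248.0], [303.75, 249.0], [303.93, 250.0], [304.42, 251.0], [304.71, 252.0], [305.03, 253.0], [305.3, 254.0], [305.53, 255.0], [305.73, 256.0], [305.92, 257.0], [306.43, 258.0], [306.68, 259.0], [306.9, 260.0], [307.29, 261.0], [307.55, 262.0], [307.49, 263.0], [307.55, 264.0], [307.68, 265.0], [307.85, 266.0], [307.96, 267.0], [307.97, 268.0], [308.29, 269.0], [308.51, 270.0], [308.5, 271.0], [308.61, 272.0], [308.73, 273.0], [308.86, 274.0], [309.19, 275.0], [309.26, 276.0], [309.42, 277.0], [309.59, 278.0], [309.65, 279.0]]
0.2 [[299.1, 257.5], [303.2, 282.2], [301.0, 262.1]] slope 0.165
0.25 [[299.3, 257.1], [305.0, 281.6], [302.7, 261.5]] slope 0.233
0.3 [[299.5, 256.8], [306.8, 281.0], [304.3, 260.9]] slope 0.301
0.35 [[299.6, 256.4], [308.5, 280.3], [305.9, 260.2]] slope 0.372
0.4 [[299.7, 256.0], [310.2, 279.6], [307.5, 259.5]] slope 0.445
0.45 [[299.8, 255.6], [311.9, 278.7], [309.1, 258.7]] slope 0.521
```

{"method": "apply_moves", "body": {"commands": [[1, 3.4, -26, -43, 0], [1, 3.4, -26, -43, 0], [1, 3.4, -26, -43, 0], [1, 3.4, -26, -43, 0], [1, 3.4, -26, -43, 0], [1, 3.4, -26, -43, 0], [1, 0, 0, 0, 0], [1, 0, 0, 0, 0]]}}

```text
time_s: 8.8
eef_pos: [329.7, -250.3, 483.8]
ee_rot: [-0.001, 0.365, 0.931, 0.0]
force: [-0.2, -0.2, -1.2]
grip_width: 0.616
grip_force: 87.1
```

```bash
python3 - <<'E'
from h import *
s=st();im=snap("side","s5");c=dict(np.load("s50.npz"));p=proj(s["eef_pos"],c);print(p)
x,y=int(p[0])-65,int(p[1])-40
x=max(0,min(x,512-160));y=max(0,min(y,384-120));print(x,y)
cv2.imwrite("pics/c5.png",cv2.resize(im[y:y+120,x:x+160],(800,600),interpolation=cv2.INTER_CUBIC))
for th in np.arange(.2,.5,.05):
    A=axes(np.radians(47.4),th);P=[proj(s["eef_pos"]-[0,0,3]+A@[14,yy,z],c) for yy,z in [(-24,-8),(-24,-61),(24,-8),(24,-61)]]
    d=P[1]-P[0];e=P[3]-P[2];print(round(th,2),np.array(P).round(1).tolist(),"slope",(d[0]/d[1]).round(3),(e[0]/e[1]).round(3))
E
```

```text
8.8 [ 329.7 -250.3  483.8] yawy 47.24 z [-0.001  0.001 -1.   ] F [-0.2 -0.2 -1.2] g 0.616 87.1 [-0.93  0.01  1.27  0.    1.86 -1.76]
[290.73060033 118.01453211]
225 78
0.2 [[311.2, 138.6], [317.8, 195.8], [305.8, 118.5], [312.1, 170.4]] slope 0.116 0.12
0.25 [[311.6, 137.7], [321.2, 194.5], [306.2, 117.7], [315.1, 169.2]] slope 0.17 0.173
0.3 [[311.9, 136.7], [324.6, 193.1], [306.5, 116.8], [318.1, 167.9]] slope 0.226 0.227
0.35 [[312.2, 135.8], [328.0, 191.5], [306.7, 116.0], [321.0, 166.4]] slope 0.283 0.283
0.4 [[312.4, 134.8], [331.3, 189.8], [306.9, 115.1], [323.9, 164.9]] slope 0.342 0.34
0.45 [[312.6, 133.8], [334.5, 188.0], [307.1, 114.2], [326.7, 163.2]] slope 0.403 0.4
```

View pics/c5.png

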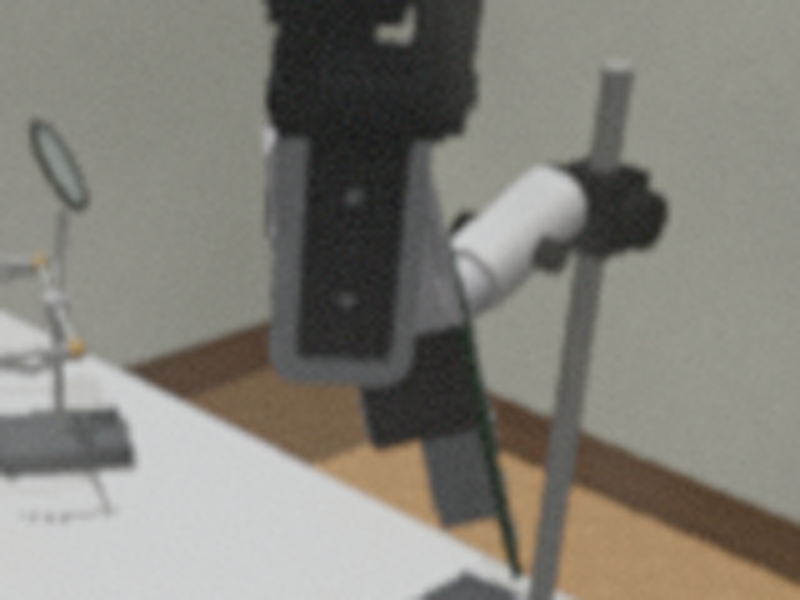

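Edge-on in clear view, the card edge runs from (470,320) to (518,575) in the 5x crop, a lean of about 0.265 rad. About 0.35 is wanted. I'll refine the number and go back to the same groove for a little more turn.

```bash
python3 - <<'E'
from h import *
im=cv2.GaussianBlur(cv2.imread("pics/s5.png").astype(np.float32),(3,3),.7)
g=im[:,:,1]-im[:,:,2]  # green minus red
P=[]
for y in range(146,192,2):
    x0=int(317.4+(y-133)*.187);v=np.clip(g[y,x0-6:x0+7]-np.median(g[y,x0-12:x0+12]),0,None);v[v<.4*v.max()]=0
    P.append((x0-6+(v*np.arange(13)).sum()/v.sum(),y,v.max()))
P=np.array(P);print(P[::3].round(1).tolist());k=np.polyfit(P[:,1],P[:,0],1);print("slope",k, "rms",np.std(P[:,0]-np.polyval(k,P[:,1])))
E
```

```text
[[317.6, 146.0, 8.0], [319.4, 152.0, 6.8], [320.2, 158.0, 8.1], [320.8, 164.0, 8.0], [321.6, 170.0, 5.1], [323.6, 176.0, 4.7], [325.6, 182.0, 11.8], [330.6, 188.0, 10.7]]
slope [2.56313031e-01 2.79592717e+02] rms 1.1776554972398632
```

{"method": "apply_moves", "body": {"commands": [[1, 0, 0, 0, -10.4], [1, 0, 0, 0, -10.4], [1, 0, 0, 0, -10.4], [1, 0, 0, 0, -10.4], [1, 0, 0, 0, -10.4], [1, 0, 0, 0, -10.4], [1, -30.6, -10.3, 47, 0], [1, -30.6, -10.3, 47, 0], [1, -30.6, -10.3, 47, 0], [1, -30.6, -10.3, 47, 0], [1, -30.6, -10.3, 47, 0], [1, -30.6, -10.3, 47, 0], [1, -30.6, -10.3, 47, 0], [1, 0, 0, 0, 0], [1, 0, 0, 0, 0]]}}

```text
time_s: 10.72
eef_pos: [555.4, -246.1, 156.4]
ee_rot: [0.0, -0.171, 0.985, -0.0]
force: [-0.1, -0.2, -0.2]
grip_width: 0.62
grip_force: 86.9
```

```bash
python3 - <<'E'
from h import *
s=st();M=rot(s["ee_rot"]);print(M.inv().apply(np.array([555.7,-246.6,90.5])-s["eef_pos"]).round(2))
E
```

```text
10.725 [ 555.4 -246.1  156.4] yawy 109.66 z [ 0. -0. -1.] F [-0.1 -0.2 -0.2] g 0.62 86.9 [-0.61  0.58  1.36 -0.    1.2  -2.52]
[-0.08 -0.51 65.88]
```

{"method": "apply_moves", "body": {"commands": [[1, 0, -0.3, 20, 0], [1, 0, 0, 20, 0], [1, 0, 0, 15, 0], [1, 0, 0, 8, 0], [1, 0, 0, 3, 0], [1, 0, 0, 0, 0]], "newtons": 60}}

```text
time_s: 11.48
eef_pos: [556.2, -246.9, 90.5]
ee_rot: [0.001, -0.17, 0.985, -0.001]
force: [2.9, 0.8, -1.5]
grip_width: 0.619
grip_force: 87.1
```

```bash
python3 - <<'E'
from h import *
s=st();M=rot(s["ee_rot"]);print(M.inv().apply(np.array([555.7,-246.6,87.9])-s["eef_pos"]).round(2))
E
```

```text
11.475 [ 556.2 -246.9   90.5] yawy 109.6 z [ 0.002 -0.001 -1.   ] F [ 2.9  0.8 -1.5] g 0.619 87.1 [-0.61  0.65  1.42  0.    1.07 -2.52]
[0.37 0.5  2.6 ]
```

{"method": "apply_moves", "body": {"commands": [[1, 1.6, 0, 1.3, 0], [1, 1.7, 0, 1.4, 0], [1, 1.7, 0, 1.3, 0], [1, 0, 0, 0, 0]]}}

```text
time_s: 11.98
eef_pos: [553.3, -248.4, 87.8]
ee_rot: [0.004, -0.17, 0.985, -0.001]
force: [10.1, 4.6, 3.6]
grip_width: 0.617
grip_force: 87.7
```

```bash
python3 - <<'E'
from h import *
st()
E
```

```text
11.975 [ 553.3 -248.4   87.8] yawy 109.6 z [ 0.007 -0.002 -1.   ] F [10.1  4.6  3.6] g 0.617 87.7 [-0.62  0.65  1.43  0.    1.05 -2.53]
```

{"method": "apply_moves", "body": {"commands": [[1, 1.5, 0, 0.4, 0], [1, 1.5, 0, 0.4, 0], [1, 0, 0, 0, 0]]}}

```text
time_s: 12.35
eef_pos: [550.9, -249.2, 86.8]
ee_rot: [0.004, -0.17, 0.985, -0.001]
force: [13.4, 5.0, 0.8]
grip_width: 0.618
grip_force: 87.0
```

```bash
python3 - <<'E'
from h import *
st()
E
```

```text
12.35 [ 550.9 -249.2   86.8] yawy 109.59 z [ 0.008 -0.001 -1.   ] F [13.4  5.   0.8] g 0.618 87.0 [-0.62  0.65  1.44  0.    1.04 -2.53]
```

{"method": "apply_moves", "body": {"commands": [[1, -1.5, 0, -5, 0], [1, 0, 0, -20, 0], [1, 0, 0, -25, 0], [1, 0, 0, -20, 0], [1, 30.6, 10.3, -47, 0], [1, 30.6, 10.3, -47, 0], [1, 30.6, 10.3, -47, 0], [1, 30.6, 10.3, -47, 0], [1, 30.6, 10.3, -47, 0], [1, 30.6, 10.3, -47, 0], [1, 30.6, 10.3, -47, 0], [1, 0, 0, 0, 10.4], [1, 0, 0, 0, 10.4], [1, 0, 0, 0, 10.4], [1, 0, 0, 0, 10.4], [1, 0, 0, 0, 10.4], [1, 0, 0, 0, 10.4], [1, 0, 0, 0, 0], [1, 0, 0, 0, 0]], "newtons": 90}}

```text
time_s: 14.72
eef_pos: [323.3, -252.9, 484.1]
ee_rot: [-0.0, 0.363, 0.932, -0.0]
force: [-0.2, -0.7, -0.6]
grip_width: 0.615
grip_force: 95.0
```

```bash
python3 - <<'E'
from h import *
s=st();im=snap("side","s6");c=dict(np.load("s60.npz"));p=proj(s["eef_pos"],c);np.save("e6.npy",s["eef_pos"]);print(p)
x,y=int(p[0])-65,int(p[1])-40
print(x,y)
o=cv2.resize(im[y:y+120,x:x+120],(600,600),interpolation=cv2.INTER_CUBIC)
# difference with s5 shifted background is static: print crop green-line only
a=cv2.imread("pics/s0.png");
bg=cv2.imread("pics/side0.png").astype(np.float32);d=cv2.GaussianBlur(np.abs(im.astype(np.float32)-bg).sum(2),(3,3),.6)
for Y in range(144,200,3):
    i=np.where(d[Y,270:360]>45)[0]; print(Y,270+i.max() if len(i) else None, end="; ")
print()
d5=cv2.GaussianBlur(np.abs(cv2.imread("pics/s5.png").astype(np.float32)-bg).sum(2),(3,3),.6)
for Y in range(144,200,3):
    i=np.where(d5[Y,270:360]>45)[0]; print(Y,270+i.max() if len(i) else None, end="; ")
E
```

```text
14.725 [ 323.3 -252.9  484.1] yawy 47.39 z [-0. -0. -1.] F [-0.2 -0.7 -0.6] g 0.615 95.0 [-0.95  0.    1.27 -0.    1.86 -1.78]
[287.49432836 120.11167483]
222 80
144 316; 147 320; 150 320; 153 321; 156 320; 159 324; 162 325; 165 325; 168 326; 171 326; 174 327; 177 328; 180 329; 183 330; 186 331; 189 331; 192 332; 195 None; 198 None; 
144 319; 147 320; 150 320; 153 321; 156 320; 159 323; 162 323; 165 322; 168 324; 171 325; 174 326; 177 326; 180 327; 183 327; 186 328; 189 328; 192 329; 195 None; 198 None; [ WARN:0@3.105] global loadsave.cpp:275 findDecoder imread_('pics/s0.png'): can't open/read file: check file path/integrity
```

```bash
python3 - <<'E'
from h import *
from scipy.optimize import least_squares
bg=cv2.imread("pics/side0.png").astype(np.float32)
for tag,E,yaw in [("s5",np.array([329.7,-250.3,483.8]),47.3),("s6",np.load("e6.npy"),47.39)]:
    c=dict(np.load(tag+"0.npz"));im=cv2.imread(f"pics/{tag}.png").astype(np.float32)
    d=cv2.GaussianBlur(np.abs(im-bg).sum(2),(5,3),.8);P=[]
    for Y in range(160,192):
        v=d[Y,300:345];m=v.max();i=np.where(v>40)[0].max();pk=v[max(0,i-4):i+1].max();t=pk/2
        j=np.where(v>t)[0];j=j[j<=i].max();P.append((300+j+(v[j]-t)/(v[j]-v[j+1]),Y))
    P=np.array(P);k=np.polyfit(P[:,1],P[:,0],1)
    r=least_squares(lambda q:P[:,0]-np.polyval(q,P[:,1]),k,loss="soft_l1",f_scale=.3);k=r.x
    def sl(th,y=-24):
        A=axes(np.radians(yaw),th);G=E-[0,0,2]+A@[6,0,0]
        a,b=[proj(G+A@[14,y,z],c) for z in (-20,-61)];return (b-a)[0]/(b-a)[1],b
    T=np.linspace(.15,.5,200);th=T[np.argmin([abs(sl(t)[0]-k[0]) for t in T])]
    print(tag,"slope",k[0].round(3),"theta",th.round(3),"line at bottom",np.polyval(k,sl(th)[1][1]).round(1),"model",sl(th)[1].round(1),np.std(P[:,0]-np.polyval(k,P[:,1])).round(2))
E
```

```text
s5 slope 0.205 theta 0.292 line at bottom 328.9 model [331.2 190.8] 0.72
s6 slope 0.261 theta 0.338 line at bottom 332.3 model [331.9 192.4] 0.74
```

```bash
cat > tgt.py <<'E'
from h import *
def target(L,tau,psi,th,off=5.5,dz=-2):
    a=np.array([np.cos(tau)*np.cos(psi),np.cos(tau)*np.sin(psi),np.sin(tau)]);F=L-120*a
    A=axes(np.pi/2+psi,th);h=np.array([np.cos(psi),np.sin(psi),0])
    return F,F-A@[14,0,-33.5]-off*h-[0,0,dz]
if __name__=="__main__":
    s=sense()
    for tau,psi in [(.35,.085)]:
        F,t=target(np.array([738.8,70,253.6]),tau,psi,.35);print(F.round(1),t.round(1))
        y=np.pi/2+psi;ty=np.array([np.cos(y),np.sin(y),0]);tx=np.array([-np.sin(y),np.cos(y),0])
        d=t-s["eef_pos"];print("turn",np.degrees(y)-47.39,"shift",(d@tx).round(1),(d@ty).round(1),(-d[2]).round(1))
E
python3 tgt.py
```

```text
[626.5  60.4 212.5] [596.5  57.9 241.1]
turn 47.480141258611994 shift -298.5 286.5 243.0
```

{"method": "apply_moves", "body": {"commands": [[1, 0, 0, 0, -9.5], [1, 0, 0, 0, -9.5], [1, 0, 0, 0, -9.5], [1, 0, 0, 0, -9.5], [1, 0, 0, 0, -9.5], [1, -20, 20, 16, 0], [1, -30, 28, 24, 0], [1, -30, 28, 24, 0], [1, -30, 28, 24, 0], [1, -30, 28, 24, 0], [1, -30, 28, 24, 0], [1, -30, 28, 24, 0], [1, -30, 28, 24, 0], [1, -30, 28, 24, 0], [1, -24, 26, 21, 0], [1, -14.5, 16.5, 14, 0], [1, 0, 0, 0, 0], [1, 0, 0, 0, 0]]}}

```text
time_s: 17.02
eef_pos: [597.4, 56.5, 241.6]
ee_rot: [0.0, -0.041, 0.999, -0.0]
force: [-0.4, -0.1, -0.8]
grip_width: 0.614
grip_force: 95.0
```

```bash
python3 - <<'E'
from h import *
st();w=snap("wrist","w7");s=snap("side","s7");t=snap("top","t7")
up=lambda i,x,y,w,h:cv2.resize(i[y:y+h,x:x+w],(400,300),interpolation=cv2.INTER_CUBIC)
o=np.vstack([np.hstack([cv2.resize(w,(400,300)),up(s,235,95,120,90)]),np.hstack([up(t,190,70,100,75),up(s,300,264,160,120)])])
cv2.imwrite("pics/c7.png",o)
E
```

```text
17.025 [597.4  56.5 241.6] yawy 94.74 z [ 0.001 -0.    -1.   ] F [-0.4 -0.1 -0.8] g 0.614 95.0 [-0.1   0.49  1.27 -0.    1.38 -1.75]
```

View pics/c7.png

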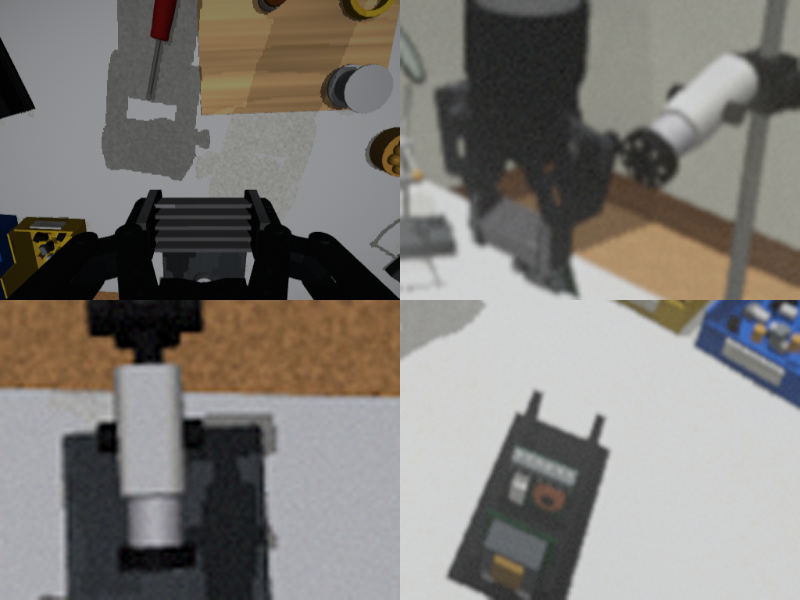

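The final view shows:
- The board is held with its fins towards the wrist camera.
- The lens disc is still at (310,142) in side and (229,134) in top, so it is undisturbed.
- The other two boards are still in the rack.

A small centring correction is left.

{"method": "apply_moves", "body": {"commands": [[1, 0.8, 2.2, 0.5, -0.2], [1, 0, 0, 0, 0], [1, 0, 0, 0, 0], [1, 0, 0, 0, 0], [1, 0, 0, 0, 0]]}}

```text
time_s: 17.8
eef_pos: [596.6, 59.2, 240.5]
ee_rot: [0.0, -0.043, 0.999, -0.0]
force: [0.3, 0.0, -1.1]
grip_width: 0.617
grip_force: 95.0
```

```bash
python3 - <<'E'
from h import *
s=st();print(np.abs(s["dq"]).max());print(ctrl.finish_job())
E
```

```text
17.8 [596.6  59.2 240.5] yawy 94.9 z [ 0. -0. -1.] F [ 0.3  0.  -1.1] g 0.617 95.0 [-0.1   0.49  1.28 -0.    1.38 -1.75]
0.001501085621928364
the job is handed in; nothing more can be done
None
```

I drew out the amplifier board by its heat sink and handed the job in at 17.8 s, holding it still, solder side to the lens, at about 120 mm and tilted about 0.35 rad to match the lens; I estimate that tilt to about ±0.03 rad and the position to about ±2 mm. To tilt it I turned it in the grip by pressing its bottom edge against its own rack groove. The other two boards and the camera looked undisturbed in the last pictures.

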